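# Set and lock the gearbox drum on its bench fixture

### The arm

A 7-joint arm with a two-finger parallel gripper is mounted at the origin on the work surface. World frame = base frame: x ahead of the robot, y to its left, z up, the work surface at z = 0. Lengths are in mm, angles in rad, forces in N, time in s.
With the tool pointing down it reaches from about 425 to 975 mm from the base axis. Payload 16.7 kg.
Tool frame: the origin (TCP) lies on the centre line of the jaws, within the pads' length; the fingertips stand 25 mm ahead of it and the grasp point (between the pads) lies 6 mm ahead of it; x points along the fingers, y is the direction in which the jaws open and shut, and the axes are right-handed (so a half turn about x gives the same grasp; the last joint's range is limited). The gripper opens to 85 mm and grips with 20 to 120 N. Pads are 22 mm wide; open, the fingers measure 114 mm over their backs; the gripper's body (76 mm by 85 mm) begins 54 mm behind the grasp point. The pads swing forward as they close: fully open they stand 13 mm farther back than shut.
Start: joints at [-1.26, 0.426, 0.074, 1.606, -0.034, 1.111, -0.067], TCP at [300.149, 604.556, 256.302] pointing down, gripper open.
Joint ranges: [-2.85, 2.85], [-0.5, 2.14], [-1.23, 1.37], [0.21, 2.46], [-1.02, 4.16], [0.16, 2.05], [-2.73, 2.73]. Speed limits (rad/s): [1.89, 1.89, 2.39, 2.39, 3.01, 3.01, 3.01].

### API

Orientations are given as a rotation vector (axis times angle).
In Python, from bench import arm, viewer, job_done gives the robot as it stands.
- The arm moves only by the tool play_rows, never from a script. Its arguments are lists of equal length, an entry for each row: "hand": the opening in per cent of the stroke, from 0 (shut) to 100 (fully open); "xyz": the shift along the tool's x, y, z in m, a list of three; "rot": the turn, a rotation vector about the tool's x, y, z in degrees, a list of three. In form: {"hand": [hand, ...], "xyz": [[tx, ty, tz], ...], "rot": [[rx, ry, rz], ...]}. A call has 1 to 20 rows; each row shifts and turns the commanded pose from where the row before left it, along the tool's axes as they then stand; what a row does not reach is not made up. A row lasts 1/8 s, in which the tool goes at most 62.5 mm and 10.7 degrees, less where a joint would pass 70% of its speed; a pose out of reach is approached as far as the arm can. A call with a gripper value outside its range is refused whole. The fingers move at their own pace and stop on an object; "grip_force" is the grip in N (left out, the last holds). Time passes only in rows, so rows that do not move let the fingers close. It gives the time, the measured TCP pose, the force and the opening at its end, in the units of the state.
- arm.observe(): the state, without advancing time (a new reading comes with each control period).
- viewer.get_image(name): name is "scene" or "top" or "wrist"; returns the picture (480x640x3 uint8, blue, green, red); there is no depth.
- viewer.camera_params(name): a dict with "vfov" (degrees; the focal length in pixels is half the picture's height over the tangent of half this angle, whatever the lens; pixels are square), "cx", "cy" (the principal point, pixels), "rvec" (rotation vector, rad) and "tvec" (3), from world to camera coordinates, as OpenCV has them. Camera axes: x right, y down, z forward; pixel columns grow to the right and rows downward; lengths in mm; the calibration is good to about 2 mm. The wrist camera is an equidistant fisheye: a pixel r from the principal point sees the ray r / f radians off the axis. A picture is of the moment at which its call begins: read the wrist's pose just before it. camera_params takes no time and is no camera call; for the wrist camera it gives the pose at the moment of the call.
- job_done(): hands the job in, once; it reports no verdict.
The state is a dict: "clock": time; "joint_pos": joint angles; "qvel": joint speeds; "joint_efforts": joint torques, N m; "tool_pos": TCP position; "tool_rot": TCP orientation; "force": force on the tool from outside, world axes, zero at the start; "wrist_torque": the same for the moment, N m; "width": finger opening in mm.
Only numpy, scipy, OpenCV 4.12 (cv2) and the standard library are available. Lean on these libraries where they do the work, as an engineer would, in place of code of your own. Each camera call takes 0.05 s, during which the arm holds its last target.

### The job

Set the gearbox drum on its bench fixture: with a fingertip push the three-armed spider on the drum round, either way, until its longest arm points straight at the index post, and let it come to rest there. Then push the lock lever in until its rubber pad is fully home against the drum, leaving the arm pointing at the post. Only push: do not pinch an arm or the lever between the fingers, lift nothing, and leave the loose parts and the meter on the bench where they are.

Things in the scene. Friction and masses are not known exactly. Their poses are not given: they have to be found in the camera images.
- fixture: Grey painted base plate bolted to the bench (it cannot move), 330 x 300 x 15 mm; origin on the bench under the drum's axis; z up, plate spans x -165..165 mm and y -165..135 mm in its own frame. It carries drum, index post and lock lever.
- drum_axis (a point): Point on the vertical axis of the drum, at the top of the spider's hub, 72 mm above the bench. The drum is a toothed steel disc, 154 mm over the teeth, top face 40 mm above the bench. The spider fixed on it has a hub of 40 mm diameter and three level straight arms 120 degrees apart, each 18 mm wide, from 44 to 68 mm above the bench: one long arm reaching 110 mm from the axis and two short ones reaching 78 mm. Free gap of 4 mm between arms and drum face.
- long_tip (a point): Middle of the outer end of the long arm, on its top face: 110 mm from the axis, 68 mm above the bench.
- drum (a joint): Angle of drum and spider on the fixture, rad, growing anticlockwise seen from above; at 0 the long arm lies along the fixture's +x, it can turn from -1.5 to 7.8 rad. Stiff with friction (about 3 N at 75 mm from the axis turns it), no spring: it stays where it is left.
- post_top (a point): Top of the index post, a fixed square steel post 14 mm wide standing on a 30 mm square foot, its top 75 mm above the bench, 142 mm from the drum axis; a small level pin of 6 mm diameter sticks out of it towards the axis, 69 mm above the bench, ending 121 mm from the axis. The post stands within about 26 degrees of the fixture's +x, seen from the axis.
- index_mark (a point): Point (nothing solid there) on the line from axis to post, 110 mm from the axis, 68 mm above the bench: where the long arm's tip belongs.
- lock (a joint): Opening angle of the lock lever, rad: 0 = pad against the drum (hard stop), grows as the lever swings away from the drum about its upright pivot, clockwise seen from above, to at most 0.8. Stiff with friction (about 2 N near its end moves it), no spring.
- lock_pivot (a point): Top of the lock lever's upright pivot, 49 mm above the bench, at x -120 mm, y -125 mm of the fixture. The lever is an aluminium bar 150 mm long and 14 mm wide, standing from 19 to 49 mm above the bench, lying along the fixture's +x when home. A block with a rubber pad (30 mm along the bar, centred 120 mm from the pivot, 21 to 37 mm above the bench) reaches 50 mm from the bar's middle towards the drum.
- lock_end (a point): Middle of the free end of the lock lever, on its top, 150 mm from the pivot, 49 mm above the bench.
- pinion: Loose steel pinion, 63 mm over the teeth, 40 mm high, standing beside the fixture; origin under its centre. Leave alone.
- clutch_ring: Loose dark steel ring, 84 mm across, 28 mm high; origin under its centre. Leave alone.
- meter: Loose black test meter lying on its back, 150 x 80 x 43 mm; origin under its centre. Leave alone.
- spool: Loose waisted steel spool standing upright, 32 mm diameter, 50 mm high; origin under its centre. Leave alone.

How it is judged (in metres and radians):
On the way, in this order (a step that is already met when the one before it is completed fails the run):
1. the long arm points at the index post (tip within 9 mm of the mark) and is at rest, with the lock lever still open (horizontal distance between long_tip and index_mark below 0.009 m and velocity of joint drum between -0.05 and 0.05 rad/s and value of joint lock above 0.25 rad), for 0.3 s.
2. the lock lever is home (value of joint lock below 0.05 rad), for 0.2 s.
At the end, for the whole second after the job is handed in: The long arm's tip is within 9 mm (about 4.7 degrees) of the index mark and at rest, the lock lever is within 0.05 rad of home, and pinion, ring, meter and spool are within 15 mm of where they were (horizontal distance between long_tip and index_mark below 0.009 m and value of joint lock below 0.05 rad and velocity of joint drum between -0.05 and 0.05 rad/s and distance of each of pinion, clutch_ring, meter, spool from where it was at the start of the episode below 0.015 m); the robot touches nothing.
It fails at once if an arm of the spider is pinched: both side faces pressed by the fingers at once ((contact force between the fingers and drum_c3 above 1 N and contact force between the fingers and drum_c4 above 1 N) or (contact force between the fingers and drum_c6 above 1 N and contact force between the fingers and drum_c7 above 1 N) or (contact force between the fingers and drum_c9 above 1 N and contact force between the fingers and drum_c10 above 1 N)).
It fails at once if the lock lever is pinched: both side faces pressed by the fingers at once (contact force between the fingers and lock_c4 above 1 N and contact force between the fingers and lock_c5 above 1 N).
It fails at once if a loose part or the meter is moved, lifted or knocked over (distance of any of pinion, clutch_ring, meter, spool from where it was at the start of the episode above 0.015 m or angle between any of spool, pinion's own z axis and vertical above 0.5 rad).
It also fails if it takes over 64 s, if anything falls off the work surface, if the arm or the gripper's body presses on something with over 40 N, if the wrist force passes 120 N, or if a joint passes its speed limit or range.

## Working session

There is one attempt and no reset: what is moved stays moved. The work goes in short steps, Python scripts to look and compute and a tool call to move; the robot and the scene stay as the last step left them, time stands still between calls to the robot, and variables do not carry over. Pictures are saved under pics/ and viewed, and the job is handed in when it is done.

Besides the shell and the picture viewer there is one more tool, called after "Call:" as a command line: name --argument value ..., lists and objects as JSON in quotes. play_rows: Moves the arm, as the interface text tells. Its arguments: {"type":"object","properties":{"hand":{"type":"array","items":{"type":"number"}},"xyz":{"type":"array","items":{"type":"array","items":{"type":"number"}}},"rot":{"type":"array","items":{"type":"array","items":{"type":"number"}}},"grip_force":{"type":"number"}},"required":["hand","xyz","rot"]}

```bash
mkdir -p pics; ls; python3 - <<'E'
from bench import arm, viewer
import cv2
print(arm.observe())
for n in("scene","top","wrist"):
    print(n,viewer.camera_params(n)); cv2.imwrite(f"pics/{n}0.png",viewer.get_image(n))
E
```

```text
pics
{'clock': 0.0, 'joint_pos': array([-1.25950785,  0.42672572,  0.073872  ,  1.60661489, -0.03410986,
        1.11085128, -0.06707992]), 'qvel': array([ 0.00162704, -0.00155153, -0.00099025,  0.00188491,  0.00019425,
        0.00020764,  0.00078351]), 'joint_efforts': array([ 8.75642963e-04, -9.49853897e+01,  3.76140520e+00, -4.63476777e+01,
        1.93520298e-02,  1.07443373e-02, -1.78203724e-06]), 'tool_pos': array([300.00045369, 604.22754725, 255.61194064]), 'tool_rot': array([ 0.36031353,  1.54063415, -0.36240632]), 'force': array([ 0.15431474, -1.17475867, -0.74059801]), 'wrist_torque': array([ 0.00425084, -0.06934111, -0.05418034]), 'width': 85.29886318251647}
scene {'vfov': 52.44187547475616, 'cx': 325.86220888081255, 'cy': 242.97441974676312, 'rvec': array([ 1.11396664,  2.25982656, -1.10338876]), 'tvec': array([ 315.78003178, -211.85976887, 1222.25038501])}
top {'vfov': 52.33746411524319, 'cx': 310.1925608539663, 'cy': 236.30860350214923, 'rvec': array([ 2.15796432, -2.02042672,  0.23777788]), 'tvec': array([ 17.09510413, 589.33251692, 970.15396049])}
wrist {'vfov': 65.70646984690485, 'cx': 326.9756973429835, 'cy': 238.45237460536873, 'rvec': array([-2.43192709, -1.50609645, -0.24205674]), 'tvec': array([-675.08582717,  -40.44752578,  380.02685714])}
```

View pics/scene0.png

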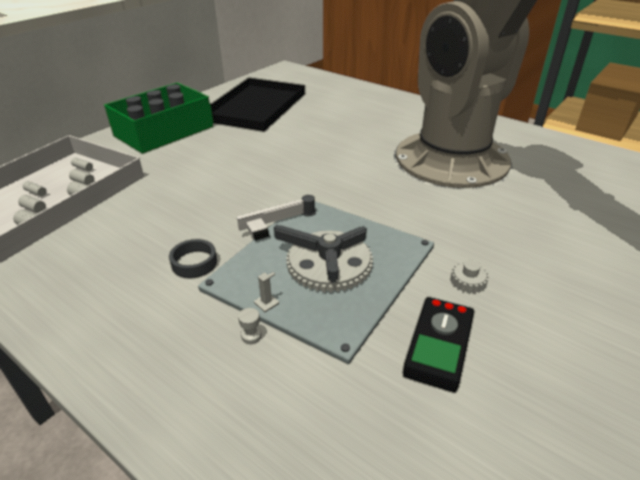

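View pics/top0.png

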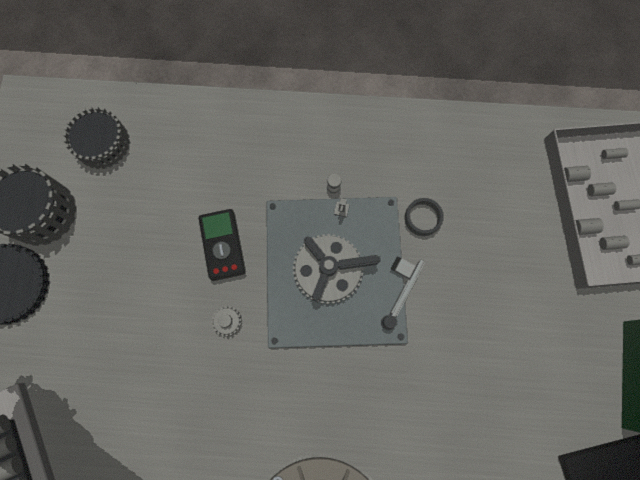

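View pics/wrist0.png

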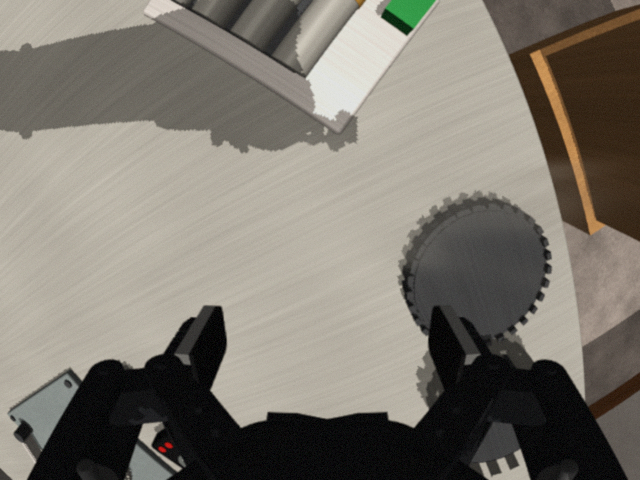

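```bash
python3 - <<'E'
import cv2
a=cv2.imread("pics/top0.png");cv2.imwrite("pics/t0c.png",cv2.resize(a[165:355,195:450],None,fx=3.1,fy=3.1,interpolation=cv2.INTER_CUBIC))
a=cv2.imread("pics/scene0.png");cv2.imwrite("pics/s0c.png",cv2.resize(a[185:365,190:440],None,fx=3.2,fy=3.2,interpolation=cv2.INTER_CUBIC))
E
```

```text
(no output)
```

View pics/t0c.png

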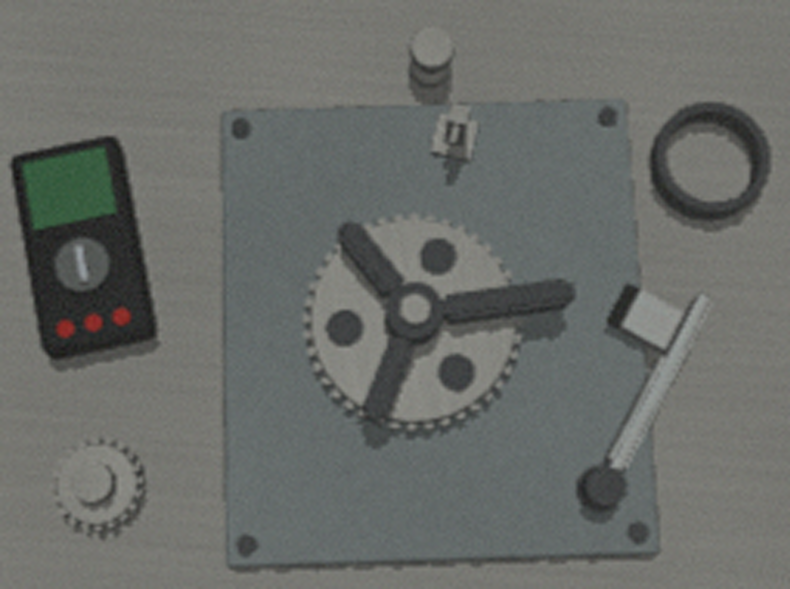

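View pics/s0c.png

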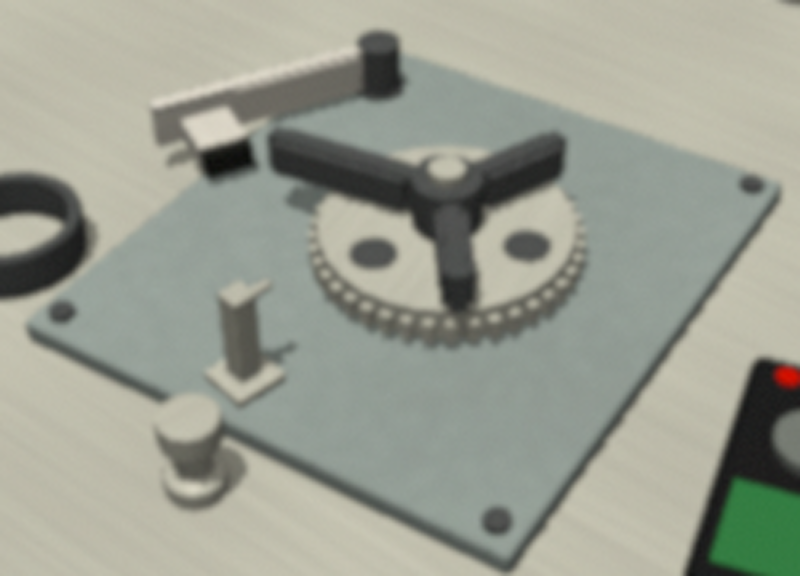

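```bash
cat > h.py <<'E'
import numpy as np, cv2, math
from scipy.optimize import least_squares
from bench import viewer
P={n:viewer.camera_params(n) for n in("top","scene")}
def K(p):
    f=240/math.tan(math.radians(p['vfov'])/2); return np.array([[f,0,p['cx']],[0,f,p['cy']],[0,0,1]])
def proj(n,X):
    p=P[n]; return cv2.projectPoints(np.array(X,float).reshape(-1,3),p['rvec'],p['tvec'],K(p),None)[0].reshape(-1,2)
def tri(a,b):
    M=[K(P[n])@np.hstack([cv2.Rodrigues(P[n]['rvec'])[0],P[n]['tvec'].reshape(3,1)]) for n in("top","scene")]
    X=cv2.triangulatePoints(M[0],M[1],np.array(a,float).reshape(2,1),np.array(b,float).reshape(2,1)); return (X[:3]/X[3]).ravel()
def onz(n,uv,z):
    p=P[n];R=cv2.Rodrigues(p['rvec'])[0];t=p['tvec']; d=R.T@np.linalg.inv(K(p))@np.array([*uv,1.]);c=-R.T@t
    return c+d*(z-c[2])/d[2]
T=lambda u,v:(195+(u+.5)/3.1-.5,165+(v+.5)/3.1-.5)
S=lambda u,v:(190+(u+.5)/3.2-.5,185+(v+.5)/3.2-.5)
E
cat > m.py <<'E'
from h import *
tp=dict(axis=T(415,308),tip=T(570,292),post=T(457,132),piv=T(602,483),end=T(703,298),c1=T(221,113),c2=T(627,101),c3=T(657,550),c4=T(229,565))
sc=dict(axis=S(448,168),tip=S(275,133),post=S(238,293),piv=S(378,41),end=S(155,103),c3=None)
sc=dict(axis=S(448,168),tip=S(275,133),post=S(238,293),piv=S(378,41),end=S(155,103),c2=S(30,327),c1=S(508,566),c4=S(778,187))
for k in tp:
    if k in sc: print(k,tri(tp[k],sc[k]).round(1))
def model(q):
    x,y,w,d,pa,l=q
    L=dict(axis=(0,0,72),tip=(110*math.cos(d),110*math.sin(d),68),post=(142*math.cos(pa),142*math.sin(pa),75),piv=(-120,-125,49),
     end=(-120+150*math.cos(l),-125-150*math.sin(l),49),c1=(165,135,15),c2=(165,-165,15),c3=(-165,-165,15),c4=(-165,135,15))
    c,s=math.cos(w),math.sin(w)
    return {k:(x+c*a-s*b,y+s*a+c*b,z) for k,(a,b,z) in L.items()}
def res(q,out=False):
    m=model(q);r=[];
    for n,D in(("top",tp),("scene",sc)):
        for k,v in D.items():
            e=proj(n,m[k])[0]-v; r+=list(e)
            if out:print(n,k,e.round(1))
    return np.array(r)
s=least_squares(res,[600,0,0,-1.4,0,.5],loss='soft_l1')
print(s.x.round(4)); res(s.x,True)
for k,v in model(s.x).items():print(k,np.round(v,1))
print(onz("top",T(431,48),50),onz("top",T(710,160),28),onz("top",T(95,480),40))
E
python3 m.py
```

```text
axis [528.   14.2  77.3]
tip [548.7 -91.7  65.4]
post [659.6 -11.6  65.7]
piv [ 422.4 -119.4   52.1]
end [ 553.6 -185.7   49. ]
c1 [678.4 164.2   8.6]
c2 [ 705.9 -134.6    8.5]
c4 [352.5 130.1  10.7]
[ 5.280386e+02  1.534290e+01  9.400000e-02 -1.522709e+02 -2.567000e-01
  5.480000e-01]
top axis [-0.9  0.6]
top tip [ 0.6 -0.3]
top post [-0.1 -6.1]
top piv [0.3 1.1]
top end [ 0.2 -0.6]
top c1 [-0.7 -1.4]
top c2 [-0.8 -1.1]
top c3 [0.3 1.4]
top c4 [-2.3  0.5]
scene axis [-0.   2.6]
scene tip [-0.5 -1.3]
scene post [-0.3 -0.1]
scene piv [0.5 0.7]
scene end [-0.8  0.2]
scene c2 [-2.3 -2.2]
scene c1 [ 0.2 -1.9]
scene c4 [ 2.5 -1.3]
axis [528.   15.3  72. ]
tip [548.9 -92.7  68. ]
post [668.2  -7.7  75. ]
piv [ 420.3 -120.4   49. ]
end [ 555.1 -186.2   49. ]
c1 [679.6 165.2  15. ]
c2 [ 707.8 -133.4   15. ]
c3 [ 379.2 -164.4   15. ]
c4 [351.1 134.3  15. ]
[724.24255728  12.33151729  50.        ] [ 659.90970388 -194.06908411   28.        ] [402.46235396 223.10400612  40.        ]
```

```bash
python3 - <<'E'
import cv2
a=cv2.imread("pics/top0.png");b=cv2.imread("pics/scene0.png")
f=lambda i,y,x:cv2.convertScaleAbs(cv2.resize(i[y:y+40,x:x+40],(390,390),interpolation=cv2.INTER_CUBIC),alpha=1.3)
cv2.imwrite("pics/pc.png",cv2.hconcat([f(a,188,322),f(b,262,245)]))
E
```

```text
(no output)
```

View pics/pc.png

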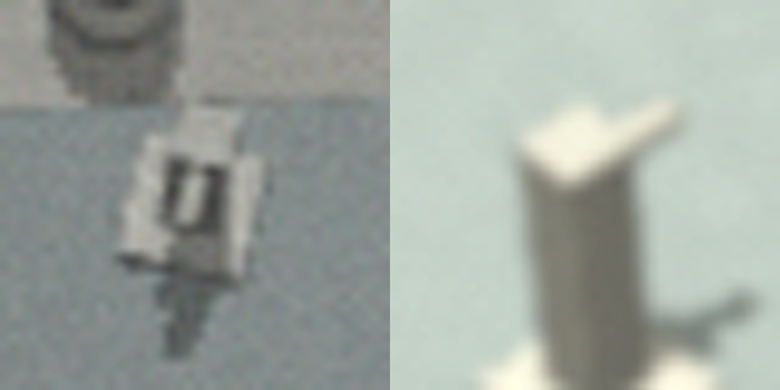

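```bash
sed -i 's/post=T(457,132)/post=(343.1,201.2)/; s/post=S(238,293)/post=(263.3,276.4)/; s/-1.4,0,.5\]/-1.4,0,.5]/' m.py; python3 m.py|grep -v "^top c"; python3 - <<'E'
from h import *
print(onz("top",(341.2,209.7),18))
E
```

```text
axis [528.   14.2  77.3]
tip [548.7 -91.7  65.4]
post [668.3  -9.5  73.7]
piv [ 422.4 -119.4   52.1]
end [ 553.6 -185.7   49. ]
c1 [678.4 164.2   8.6]
c2 [ 705.9 -134.6    8.5]
c4 [352.5 130.1  10.7]
[ 5.285391e+02  1.545750e+01  9.390000e-02 -1.836915e+02 -2.660000e-01
  5.498000e-01]
top axis [-1.   0.3]
top tip [ 0.6 -0.3]
top post [-0.5 -0.1]
top piv [0.3 0.8]
top end [ 0.2 -0.8]
scene axis [-0.1  2.8]
scene tip [-0.5 -1.3]
scene post [-0.2 -0.5]
scene piv [0.4 0.8]
scene end [-1.   0.3]
scene c2 [-2.5 -2. ]
scene c1 [ 0.1 -1.7]
scene c4 [ 2.4 -1.1]
axis [528.5  15.5  72. ]
tip [548.8 -92.7  68. ]
post [668.4  -8.9  75. ]
piv [ 420.8 -120.2   49. ]
end [ 555.5 -186.3   49. ]
c1 [680.1 165.3  15. ]
c2 [ 708.3 -133.3   15. ]
c3 [ 379.7 -164.3   15. ]
c4 [351.6 134.4  15. ]
[724.24255728  12.33151729  50.        ] [ 659.90970388 -194.06908411   28.        ] [402.46235396 223.10400612  40.        ]
[666.25771431  -9.30914061  18.        ]
```

```bash
python3 - <<'E'
from bench import arm
from scipy.spatial.transform import Rotation as R
import numpy as np
s=arm.observe();M=R.from_rotvec(s['tool_rot']).as_matrix();print(M.round(3),s['tool_pos'],np.degrees(np.arctan2(M[1],M[0])))
E
```

```text
[[-0.     0.445  0.896]
 [-0.001  0.896 -0.445]
 [-1.    -0.001  0.   ]] [300.02367293 604.32746243 255.76822129] [-113.49988527   63.59635618  -26.40364077]
```

```bash
cat > plan.py <<'E'
import numpy as np, json
from bench import arm
from scipy.spatial.transform import Rotation as R
def rows(way,hand=0):
    """way: list of (x,y,z,yaw_of_tool_y_deg,n)"""
    s=arm.observe();M=R.from_rotvec(s['tool_rot']);p=s['tool_pos'].copy();m=M.as_matrix()
    yaw=np.degrees(np.arctan2(m[1,1],m[0,1]));X=[];Rr=[]
    for x,y,z,w,n in way:
        p0=p.copy();y0=yaw
        for i in range(1,n+1):
            t=np.array([x,y,z]);t=p0+(t-p0)*i/n; tw=y0+(w-y0)*i/n
            m=M.as_matrix();d=np.round(m.T@(t-p)/1000,4);
            r=np.round(-(tw-yaw),2)
            X.append((d+0.0).tolist());Rr.append([float(r),0,0]);p=p+m@d*1000;M=M*R.from_euler('x',r,degrees=True);yaw-=r
    print(json.dumps(dict(hand=[hand]*len(X),xyz=X,rot=Rr)))
E
python3 -c "
from plan import *
rows([(510,-75,240,-79.4,20)])"
```

```text
{"hand": [0, 0, 0, 0, 0, 0, 0, 0, 0, 0, 0, 0, 0, 0, 0, 0, 0, 0, 0, 0], "xyz": [[0.0008, -0.0258, 0.0245], [0.0008, -0.0225, 0.0275], [0.0008, -0.0189, 0.0301], [0.0009, -0.015, 0.0323], [0.0008, -0.0108, 0.0338], [0.0008, -0.0066, 0.0349], [0.0008, -0.0022, 0.0355], [0.0008, 0.0022, 0.0355], [0.0008, 0.0067, 0.0349], [0.0009, 0.0109, 0.0338], [0.0008, 0.0151, 0.0322], [0.0008, 0.019, 0.0301], [0.0008, 0.0225, 0.0275], [0.0008, 0.0258, 0.0244], [0.0008, 0.0287, 0.0211], [0.0009, 0.031, 0.0173], [0.0008, 0.033, 0.0133], [0.0008, 0.0344, 0.0092], [0.0008, 0.0352, 0.0047], [0.0008, 0.0355, 0.0004]], "rot": [[7.15, 0, 0], [7.15, 0, 0], [7.15, 0, 0], [7.15, 0, 0], [7.15, 0, 0], [7.15, 0, 0], [7.15, 0, 0], [7.15, 0, 0], [7.15, 0, 0], [7.15, 0, 0], [7.15, 0, 0], [7.15, 0, 0], [7.15, 0, 0], [7.15, 0, 0], [7.15, 0, 0], [7.15, 0, 0], [7.15, 0, 0], [7.15, 0, 0], [7.15, 0, 0], [7.15, 0, 0]]}
```

Call:
play_rows --hand '[0,0,0,0,0,0,0,0,0,0,0,0,0,0,0,0,0,0,0,0]' --xyz '[[0.001,-0.026,0.0245],[0.001,-0.0225,0.0275],[0.001,-0.019,0.03],[0.001,-0.015,0.032],[0.001,-0.011,0.034],[0.001,-0.0066,0.035],[0.001,-0.002,0.0355],[0.001,0.002,0.0355],[0.001,0.0067,0.035],[0.001,0.011,0.034],[0.001,0.015,0.032],[0.001,0.019,0.03],[0.001,0.0225,0.0275],[0.001,0.026,0.0245],[0.001,0.0287,0.021],[0.001,0.031,0.0173],[0.001,0.033,0.0133],[0.001,0.0345,0.009],[0.001,0.035,0.0047],[0.001,0.0355,0.0004]]' --rot '[[7.15,0,0],[7.15,0,0],[7.15,0,0],[7.15,0,0],[7.15,0,0],[7.15,0,0],[7.15,0,0],[7.15,0,0],[7.15,0,0],[7.15,0,0],[7.15,0,0],[7.15,0,0],[7.15,0,0],[7.15,0,0],[7.15,0,0],[7.15,0,0],[7.15,0,0],[7.15,0,0],[7.15,0,0],[7.15,0,0]]'

```text
clock: 2.65
tool_pos: [510.2, -75.9, 236.3]
tool_rot: [2.127, 0.193, -2.127]
force: [1.1, 0.6, -1.2]
width: 0.0
```

Call:
play_rows --hand '[0,0]' --xyz '[[0,0,0],[0,0,0]]' --rot '[[0,0,0],[0,0,0]]'

```text
clock: 2.9
tool_pos: [509.8, -74.6, 236.1]
tool_rot: [2.123, 0.198, -2.125]
force: [0.1, 0.6, 1.6]
width: 0.1
```

```bash
python3 - <<'E'
from bench import arm, viewer
from scipy.spatial.transform import Rotation as R
import cv2,numpy as np
s=arm.observe();m=R.from_rotvec(s['tool_rot']).as_matrix();print(s['clock'],s['tool_pos'],np.degrees(np.arctan2(m[1,1],m[0,1])),s['joint_pos'].round(2),s['width'],m.round(3))
for n in("scene","wrist"): cv2.imwrite(f"pics/{n}1.png",viewer.get_image(n))
print(viewer.camera_params("wrist"))
E
```

```text
2.9 [509.84945771 -74.58231201 236.11501496] -79.35292205264925 [-0.66  0.23  0.8   2.02 -0.2   0.97 -1.15] 0.07192928530784767 [[-0.001  0.185 -0.983]
 [ 0.    -0.983 -0.185]
 [-1.    -0.     0.001]]
{'vfov': 65.70646984690485, 'cx': 326.9756973429835, 'cy': 238.45237460536873, 'rvec': array([-2.22005404,  1.84142807,  0.29353318]), 'tvec': array([-166.51606194,  429.84540564,  512.89107194])}
```

View pics/wrist1.png

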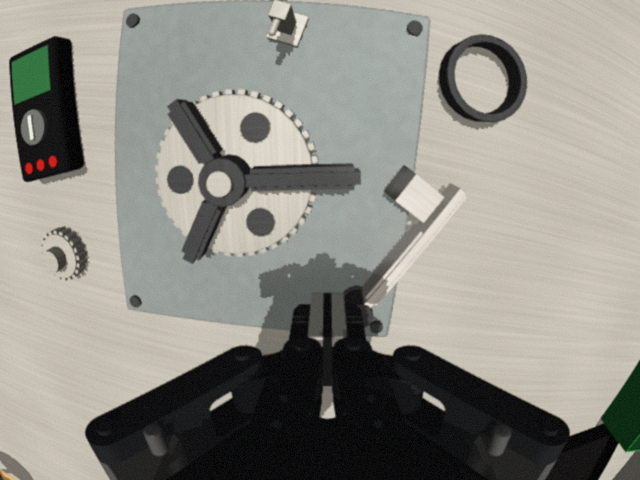

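View pics/scene1.png

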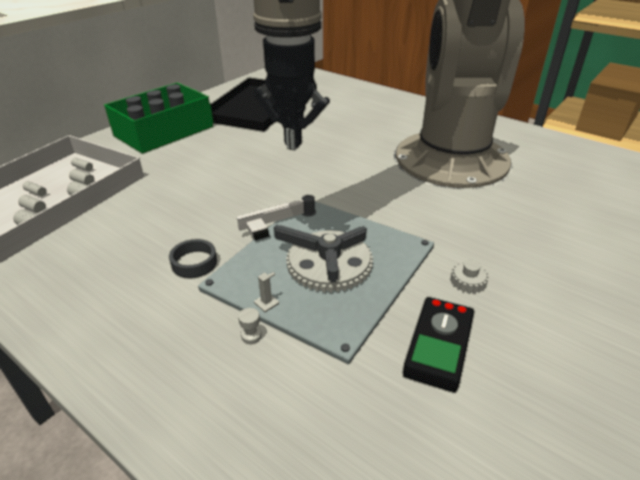

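```bash
cat >> h.py <<'E'
def wonz(p,uv,z):
    f=240/math.tan(math.radians(p['vfov'])/2);dx,dy=uv[0]-p['cx'],uv[1]-p['cy'];r=math.hypot(dx,dy);t=r/f
    R=cv2.Rodrigues(np.array(p['rvec']))[0];d=R.T@np.array([math.sin(t)*dx/r,math.sin(t)*dy/r,math.cos(t)]);c=-R.T@p['tvec']
    return c+d*(z-c[2])/d[2]
E
python3 - <<'E'
from h import *
p=viewer.camera_params("wrist")
for k,uv,z in [("axis",(218,182),72),("tip",(360,175),68),("post",(283,10),75),("pinend",(284,40),69),("end",(461,191),49),("c1",(124,9),15),("c2",(430,14),15)]: print(k,wonz(p,uv,z).round(1))
a=cv2.imread("pics/wrist1.png");cv2.imwrite("pics/w1c.png",cv2.resize(a[0:210,150:370],None,fx=2.8,fy=2.8,interpolation=cv2.INTER_CUBIC))
E
```

```text
axis [528.4  17.3  72. ]
tip [552.7 -91.6  68. ]
post [668.2 -10.7  75. ]
pinend [645.7 -15.2  69. ]
end [ 555.2 -183.7   49. ]
c1 [678.8 163.8  15. ]
c2 [ 710.5 -132.1   15. ]
```

View pics/w1c.png

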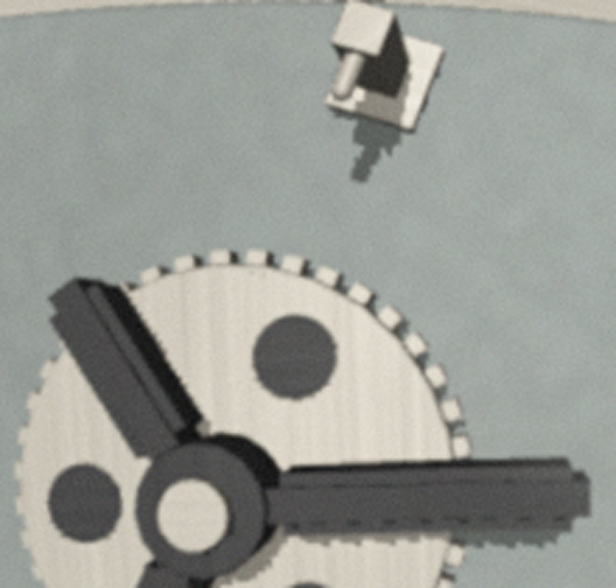

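```bash
python3 - <<'E'
from h import *
p=viewer.camera_params("wrist")
for k,uv,z in [("axis",(218.6,183.9),72),("tip",(360.5,176),68),("post",(279.6,9.6),75),("pinend",(272.5,33),69)]: print(k,wonz(p,uv,z).round(1))
E
```

```text
axis [527.   16.6  72. ]
tip [552.  -92.2  68. ]
post [668.1  -8.1  75. ]
pinend [650.1  -5.4  69. ]
```

```bash
cat >> plan.py <<'E'
def ap(a,off,z=75,r=85):
    t=np.radians(a);return (528.2+r*np.cos(t)+off*np.sin(t),15.5+r*np.sin(t)-off*np.cos(t),z,a)
E
python3 -c "
from plan import *
A=-79
rows([ap(A,38,z=110)+(5,),ap(A,38)+(2,),ap(A,24)+(3,)]+[ap(A+6.7*i,20)+(1,) for i in range(1,4)])"
```

```text
{"hand": [0, 0, 0, 0, 0, 0, 0, 0, 0, 0, 0, 0, 0], "xyz": [[0.0252, 0.0001, 0.0006], [0.0253, 0.0002, 0.0006], [0.0252, 0.0001, 0.0006], [0.0253, 0.0001, 0.0006], [0.0252, 0.0002, 0.0005], [0.0175, 0.0, 0.0], [0.0175, 0.0, 0.0], [0.0, 0.0, -0.0047], [0.0, 0.0, -0.0046], [0.0, 0.0, -0.0047], [0.0, 0.0017, -0.014], [0.0, 0.0018, -0.0101], [0.0, 0.0017, -0.01]], "rot": [[-0.06, 0, 0], [-0.06, 0, 0], [-0.06, 0, 0], [-0.06, 0, 0], [-0.05, 0, 0], [-0.0, 0, 0], [-0.0, 0, 0], [-0.0, 0, 0], [-0.0, 0, 0], [-0.0, 0, 0], [-6.7, 0, 0], [-6.7, 0, 0], [-6.7, 0, 0]]}
```

Call:
play_rows --hand '[0,0,0,0,0,0,0,0,0,0]' --xyz '[[0.025,0,0.0006],[0.025,0,0.0006],[0.025,0,0.0006],[0.025,0,0.0006],[0.026,0,0.0006],[0.0175,0,0],[0.0175,0,0],[0,0,-0.0047],[0,0,-0.0047],[0,0,-0.0047]]' --rot '[[0,0,0],[0,0,0],[0,0,0],[0,0,0],[-0.3,0,0],[0,0,0],[0,0,0],[0,0,0],[0,0,0],[0,0,0]]'

```text
clock: 4.25
tool_pos: [521.8, -72.7, 76.0]
tool_rot: [2.123, 0.202, -2.12]
force: [-0.1, -0.4, -0.0]
width: -0.1
```

```bash
cat > look.py <<'E'
import sys
from bench import arm, viewer
from scipy.spatial.transform import Rotation as R
import cv2,numpy as np
i=sys.argv[1]
s=arm.observe();m=R.from_rotvec(s['tool_rot']).as_matrix();print(s['clock'],s['tool_pos'],np.degrees(np.arctan2(m[1,1],m[0,1])),s['joint_pos'].round(2),s['force'].round(1))
print(viewer.camera_params("wrist"))
for n in sys.argv[2:]: cv2.imwrite(f"pics/{n}{i}.png",viewer.get_image(n))
E
python3 look.py 2 wrist
```

```text
4.25 [521.84057248 -72.7020559   75.97247234] -79.09557598522734 [-0.47  0.51  0.62  2.11 -0.47  0.66 -0.92] [-0.1 -0.4 -0. ]
{'vfov': 65.70646984690485, 'cx': 326.9756973429835, 'cy': 238.45237460536873, 'rvec': array([-2.22361536,  1.83806881,  0.29106797]), 'tvec': array([-169.24414762,  490.78585397,  363.38987337])}
```

View pics/wrist2.png

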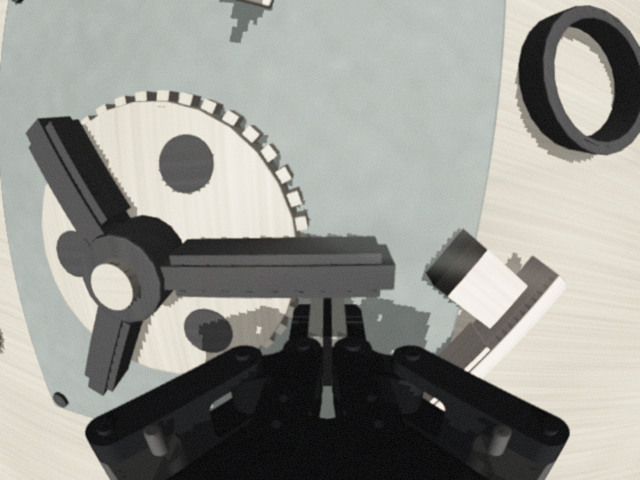

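```bash
python3 -c "
from plan import *
A=-79
rows([ap(A,20)+(1,)]+[ap(A+4*i,20)+(1,) for i in range(1,16)])"
```

```text
{"hand": [0, 0, 0, 0, 0, 0, 0, 0, 0, 0, 0, 0, 0, 0, 0, 0], "xyz": [[0.0009, -0.0003, -0.0026], [0.0001, 0.0012, -0.0059], [0.0, 0.0012, -0.006], [0.0, 0.0012, -0.006], [0.0, 0.0012, -0.006], [0.0, 0.0012, -0.0059], [0.0, 0.0012, -0.006], [0.0, 0.0012, -0.006], [0.0, 0.0011, -0.006], [0.0, 0.0012, -0.006], [0.0, 0.0012, -0.0059], [0.0, 0.0012, -0.006], [0.0, 0.0012, -0.006], [0.0, 0.0012, -0.006], [0.0001, 0.0012, -0.0059], [0.0, 0.0012, -0.006]], "rot": [[-0.07, 0, 0], [-4.0, 0, 0], [-4.0, 0, 0], [-4.0, 0, 0], [-4.0, 0, 0], [-4.0, 0, 0], [-4.0, 0, 0], [-4.0, 0, 0], [-4.0, 0, 0], [-4.0, 0, 0], [-4.0, 0, 0], [-4.0, 0, 0], [-4.0, 0, 0], [-4.0, 0, 0], [-4.0, 0, 0], [-4.0, 0, 0]]}
```

Call:
play_rows --hand '[0,0,0,0,0,0,0,0,0,0,0,0,0,0,0,0,0]' --xyz '[[0.001,0,-0.0026],[0,0.0012,-0.006],[0,0.0012,-0.006],[0,0.0012,-0.006],[0,0.0012,-0.006],[0,0.0012,-0.006],[0,0.0012,-0.006],[0,0.0012,-0.006],[0,0.0012,-0.006],[0,0.0012,-0.006],[0,0.0012,-0.006],[0,0.0012,-0.006],[0,0.0012,-0.006],[0,0.0012,-0.006],[0,0.0012,-0.006],[0,0.0012,-0.006],[0,0,0]]' --rot '[[0,0,0],[-4,0,0],[-4,0,0],[-4,0,0],[-4,0,0],[-4,0,0],[-4,0,0],[-4,0,0],[-4,0,0],[-4,0,0],[-4,0,0],[-4,0,0],[-4,0,0],[-4,0,0],[-4,0,0],[-4,0,0],[0,0,0]]'

```text
clock: 6.42
tool_pos: [601.2, -31.6, 74.3]
tool_rot: [1.451, 1.033, -1.451]
force: [-0.5, -0.3, 0.2]
width: 0.3
```

```bash
python3 look.py 3 wrist top
```

```text
6.425 [601.24508775 -31.57554218  74.28142025] -19.108145655507645 [-0.3   0.55  0.32  1.92 -0.26  0.71 -0.16] [-0.5 -0.3  0.2]
{'vfov': 65.70646984690485, 'cx': 326.9756973429835, 'cy': 238.45237460536873, 'rvec': array([-2.78896416,  0.47121482,  0.07301974]), 'tvec': array([-578.6044023 ,  176.26585955,  258.92219034])}
```

View pics/wrist3.png

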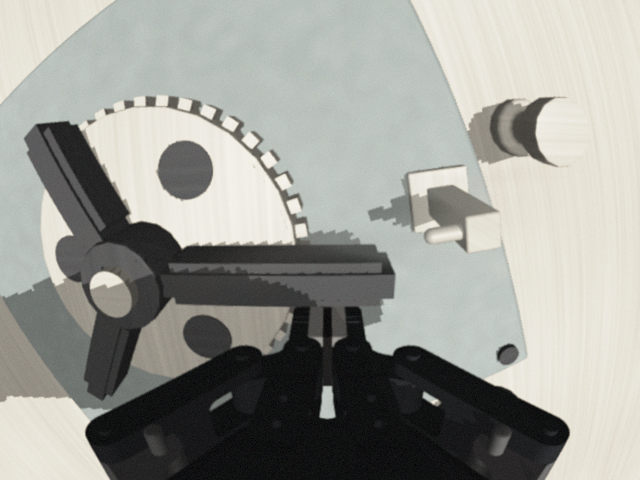

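View pics/top3.png

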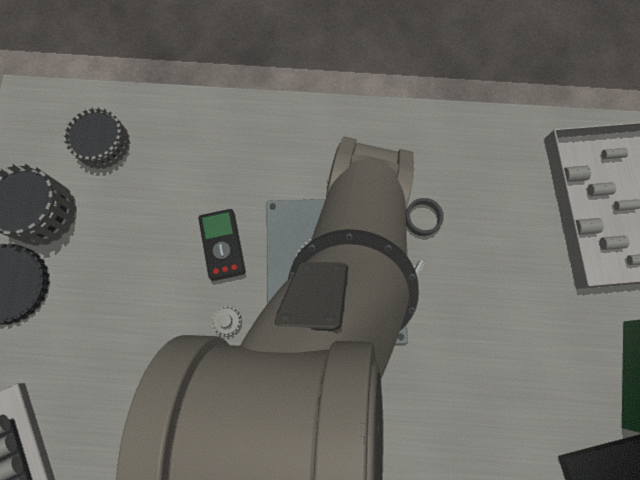

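```bash
python3 - <<'E'
from h import *
p=viewer.camera_params("wrist")
print(-cv2.Rodrigues(p['rvec'])[0].T@p['tvec'])
r={}
for k,uv,z in [("axis",(111,294),72),("tip",(393,284),68),("tipA",(394,274),68),("tipB",(394,299),68),("armA",(180,277),68),("armB",(180,303),68),("post",(482,231),75),("pinend",(430,236),69)]:
    r[k]=wonz(p,uv,z); print(k,r[k].round(1))
for a,b in (("armA","tipA"),("armB","tipB"),("axis","tip"),("axis","post"),("axis","pinend")):
    d=r[b]-r[a];print(a,b,np.degrees(np.arctan2(d[1],d[0])),np.hypot(d[0],d[1]))
a=cv2.imread("pics/wrist3.png");cv2.imwrite("pics/w3c.png",cv2.resize(a[150:330,80:520],None,fx=1.8,fy=1.8,interpolation=cv2.INTER_CUBIC))
E
```

```text
[627.73917589  44.11680748 192.15032093]
axis [523.4  13.6  72. ]
tip [631.8 -19.3  68. ]
tipA [633.3 -15.5  68. ]
tipB [630.5 -25.5  68. ]
armA [555.8   9.6  68. ]
armB [ 5.502e+02 -5.000e-01  6.800e+01]
post [667.4  -7.5  75. ]
pinend [649.7  -5.3  69. ]
armA tipA -17.971246740284208 81.45320725633033
armB tipB -17.29893942039034 84.12686435089499
axis tip -16.856402306561524 113.30847112367611
axis post -8.322415606716055 145.5551486520884
axis pinend -8.49868294145395 127.67807611404022
```

View pics/w3c.png

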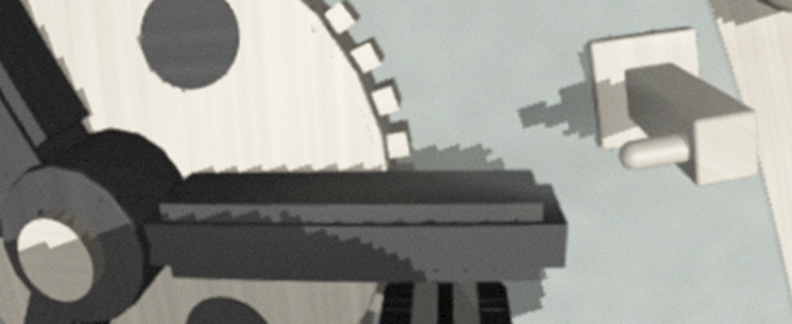

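Call:
play_rows --hand '[0,0,0,0,0,0,0,0]' --xyz '[[0,0.00045,-0.00225],[0,0.00045,-0.00225],[0,0.00045,-0.00225],[0,0.00045,-0.00225],[0,0.00045,-0.00225],[0,0.00045,-0.00225],[0,0,0],[0,0,0]]' --rot '[[-1.5,0,0],[-1.5,0,0],[-1.5,0,0],[-1.5,0,0],[-1.5,0,0],[-1.5,0,0],[0,0,0],[0,0,0]]'

```text
clock: 7.52
tool_pos: [607.2, -19.0, 74.3]
tool_rot: [1.338, 1.121, -1.338]
force: [0.0, -0.2, -0.9]
width: -0.3
```

```bash
python3 look.py 4 wrist;  python3 - <<'E'
import cv2
a=cv2.imread("pics/wrist4.png");cv2.imwrite("pics/w4c.png",cv2.resize(a[150:330,80:520],None,fx=1.8,fy=1.8,interpolation=cv2.INTER_CUBIC))
E
```

```text
7.525 [607.21199119 -19.0257301   74.25973319] -10.099959259775375 [-0.29  0.55  0.28  1.91 -0.23  0.71 -0.05] [ 0.  -0.2 -0.9]
{'vfov': 65.70646984690485, 'cx': 326.9756973429835, 'cy': 238.45237460536873, 'rvec': array([-2.81493975,  0.25054319,  0.03815365]), 'tvec': array([-601.42164131,  100.91166458,  234.35302026])}
```

View pics/w4c.png

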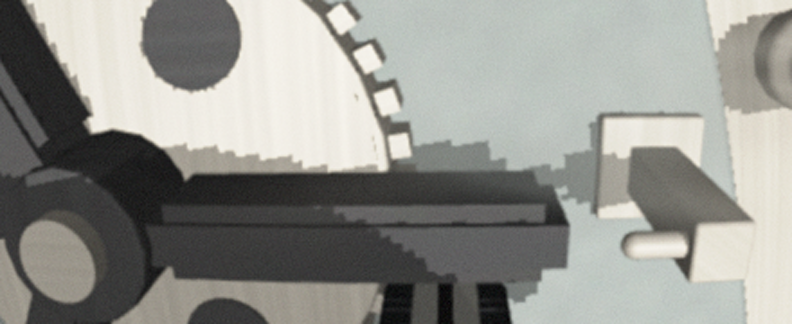

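```bash
cat >> plan.py <<'E'
def lp(l,off,z=57,r=130):
    w=0.094-l;u=np.array([np.cos(w),np.sin(w)]);o=np.array([np.sin(w),-np.cos(w)])
    q=np.array([421,-120])+r*u+off*o;return (q[0],q[1],z,np.degrees(w))
E
python3 -c "
from plan import *
s=arm.observe();
print(lp(.55,36),lp(0,18))
rows([ap(-10.1,50)+(3,),ap(-10.1,60,z=140)+(2,),lp(.55,36,z=140)+(6,),lp(.55,36,z=57)+(4,)])"
```

```text
(np.float64(521.8637724066633), np.float64(-209.56840634898458), 57, np.float64(-26.126875457965543)) (np.float64(552.115592129771), np.float64(-125.7185225766402), 57, np.float64(5.385803274229739))
{"hand": [0, 0, 0, 0, 0, 0, 0, 0, 0, 0, 0, 0, 0, 0, 0], "xyz": [[-0.0002, 0.0004, 0.0099], [-0.0003, 0.0004, 0.01], [-0.0002, 0.0004, 0.0099], [-0.0325, 0.0, 0.005], [-0.0325, -0.0001, 0.005], [0.0, -0.0086, 0.0271], [0.0, -0.0074, 0.0275], [0.0, -0.006, 0.0278], [0.0, -0.0048, 0.028], [-0.0001, -0.0035, 0.0283], [0.0, -0.0021, 0.0284], [0.0208, 0.0, 0.0], [0.0207, 0.0, 0.0], [0.0208, 0.0, 0.0], [0.0207, 0.0001, 0.0]], "rot": [[-0.0, 0, 0], [-0.0, 0, 0], [-0.01, 0, 0], [0.0, 0, 0], [0.0, 0, 0], [2.67, 0, 0], [2.67, 0, 0], [2.68, 0, 0], [2.67, 0, 0], [2.67, 0, 0], [2.67, 0, 0], [0.0, 0, 0], [0.0, 0, 0], [0.0, 0, 0], [0.0, 0, 0]]}
```

Call:
play_rows --hand '[0,0,0,0,0,0,0,0,0,0,0,0]' --xyz '[[0,0,0.01],[0,0,0.01],[0,0,0.01],[-0.033,0,0.005],[-0.033,0,0.005],[0,-0.008,0.027],[0,-0.007,0.0275],[0,-0.006,0.028],[0,-0.005,0.028],[0,-0.0035,0.028],[0,-0.002,0.0285],[0,0,0]]' --rot '[[0,0,0],[0,0,0],[0,0,0],[0,0,0],[0,0,0],[2.67,0,0],[2.67,0,0],[2.67,0,0],[2.67,0,0],[2.67,0,0],[2.67,0,0],[0,0,0]]'

```text
clock: 9.07
tool_pos: [520.2, -212.9, 140.4]
tool_rot: [1.54, 0.954, -1.541]
force: [1.0, 1.0, 0.2]
width: -0.0
```

```bash
python3 look.py 5 wrist scene
```

```text
9.075 [ 520.19890861 -212.92619553  140.37197253] -26.42796299712162 [-0.07  0.4   0.42  1.98 -0.23  0.8   0.03] [1.  1.  0.2]
{'vfov': 65.70646984690485, 'cx': 326.9756973429835, 'cy': 238.45237460536873, 'rvec': array([-2.75553173,  0.64879843,  0.10159518]), 'tvec': array([-560.93336746,   35.73960907,  282.51072392])}
```

View pics/wrist5.png

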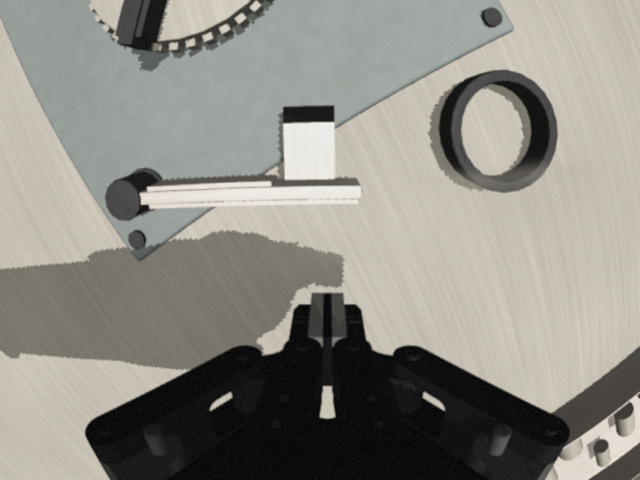

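View pics/scene5.png

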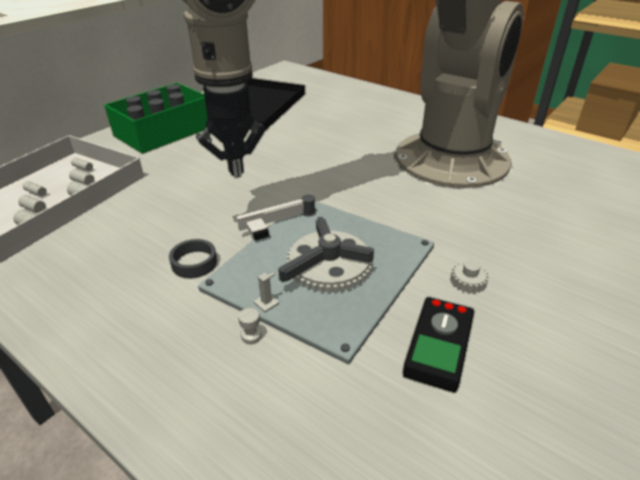

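```bash
python3 - <<'E'
from h import *
print(proj("scene",[[636.4,-3,68],[668,-8.5,75]]))
a=cv2.imread("pics/scene5.png");cv2.imwrite("pics/s5c.png",cv2.resize(a[190:310,200:360],None,fx=5,fy=5,interpolation=cv2.INTER_CUBIC))
E
python3 -c "
from plan import *
rows([lp(.55,38,z=57)+(4,),lp(.55,20)+(3,)]+[lp(.55-.055*i,18)+(1,) for i in range(1,13)])"
```

```text
[[279.83368294 270.0921329 ]
 [263.4505128  275.85663352]]
{"hand": [0, 0, 0, 0, 0, 0, 0, 0, 0, 0, 0, 0, 0, 0, 0, 0, 0, 0, 0], "xyz": [[0.0208, 0.0, 0.0003], [0.0208, -0.0001, 0.0003], [0.0209, 0.0, 0.0003], [0.0208, -0.0001, 0.0003], [0.0, 0.0, -0.006], [0.0, 0.0, -0.006], [0.0, 0.0, -0.006], [0.0, 0.0008, -0.0092], [0.0, 0.0008, -0.0072], [0.0, 0.0008, -0.0071], [0.0, 0.0008, -0.0072], [0.0, 0.0008, -0.0072], [0.0, 0.0008, -0.0072], [0.0, 0.0008, -0.0071], [0.0, 0.0008, -0.0072], [0.0, 0.0008, -0.0072], [0.0, 0.0008, -0.0072], [0.0, 0.0008, -0.0071], [0.0, 0.0007, -0.0072]], "rot": [[-0.01, 0, 0], [-0.01, 0, 0], [-0.01, 0, 0], [-0.01, 0, 0], [-0.0, 0, 0], [-0.0, 0, 0], [-0.0, 0, 0], [-3.16, 0, 0], [-3.15, 0, 0], [-3.15, 0, 0], [-3.15, 0, 0], [-3.15, 0, 0], [-3.15, 0, 0], [-3.15, 0, 0], [-3.15, 0, 0], [-3.16, 0, 0], [-3.15, 0, 0], [-3.15, 0, 0], [-3.15, 0, 0]]}
```

View pics/s5c.png

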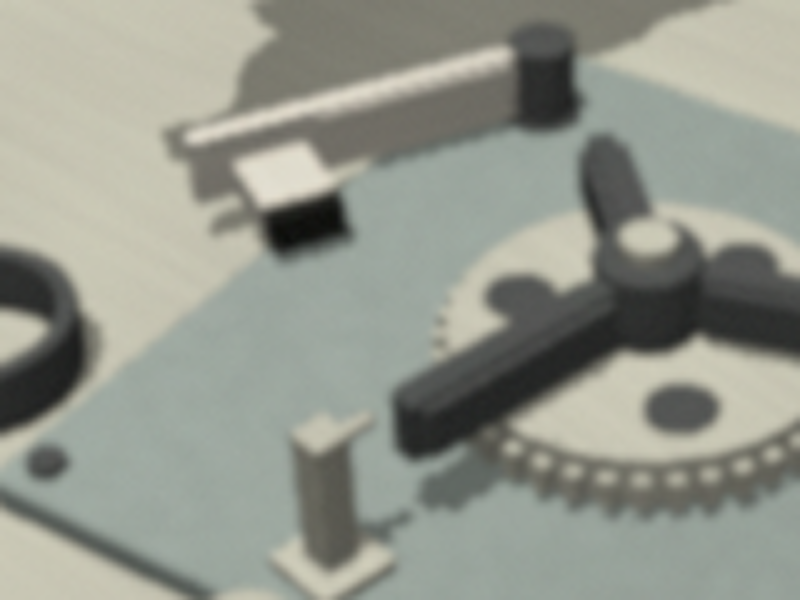

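Call:
play_rows --hand '[0,0,0,0,0,0,0,0,0,0,0,0,0,0,0,0,0]' --xyz '[[0.021,0,0],[0.021,0,0],[0.021,0,0],[0.021,0,0],[0,0,-0.006],[0,0,-0.006],[0,0,-0.006],[0,0.0008,-0.009],[0,0.0008,-0.0072],[0,0.0008,-0.0072],[0,0.0008,-0.0072],[0,0.0008,-0.0072],[0,0.0008,-0.0072],[0,0.0008,-0.0072],[0,0.0008,-0.0072],[0,0.0008,-0.0072],[0,0,0]]' --rot '[[0,0,0],[0,0,0],[0,0,0],[0,0,0],[0,0,0],[0,0,0],[0,0,0],[-3.15,0,0],[-3.15,0,0],[-3.15,0,0],[-3.15,0,0],[-3.15,0,0],[-3.15,0,0],[-3.15,0,0],[-3.15,0,0],[-3.15,0,0],[0,0,0]]'

```text
clock: 11.3
tool_pos: [552.6, -130.7, 56.3]
tool_rot: [1.18, 1.228, -1.179]
force: [0.9, -0.1, -0.7]
width: 0.0
```

```bash
python3 look.py 6 wrist;python3 -c "
from plan import *
print(lp(0.055,18),lp(0,18))
rows([lp(0,18)+(3,)])"
```

```text
11.3 [ 552.61207336 -130.70280775   56.34459459] 2.3366686498186864 [-0.06  0.52  0.23  2.01 -0.19  0.63  0.33] [ 0.9 -0.1 -0.7]
{'vfov': 65.70646984690485, 'cx': 326.9756973429835, 'cy': 238.45237460536873, 'rvec': array([-2.82443106, -0.05573676, -0.01183541]), 'tvec': array([-547.4620303 , -122.50765015,  141.97558768])}
(np.float64(551.6029695870366), np.float64(-132.91759788225343), 57, np.float64(2.2345354010102105)) (np.float64(552.115592129771), np.float64(-125.7185225766402), 57, np.float64(5.385803274229739))
{"hand": [0, 0, 0], "xyz": [[-0.0002, -0.0001, -0.0018], [-0.0002, 0.0, -0.0018], [-0.0002, 0.0, -0.0018]], "rot": [[-1.05, 0, 0], [-1.04, 0, 0], [-1.05, 0, 0]]}
```

View pics/wrist6.png

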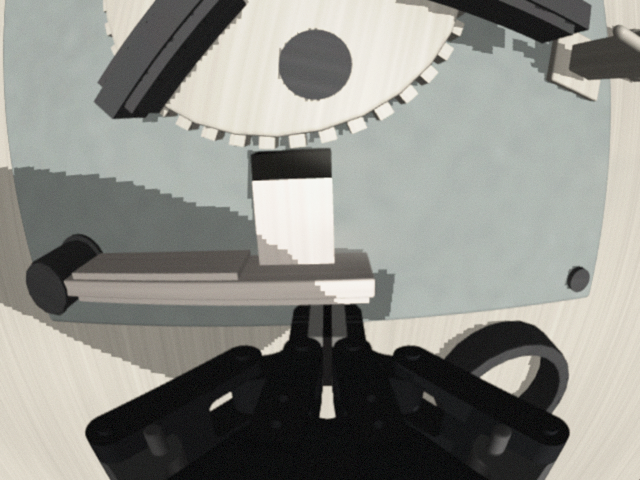

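Call:
play_rows --hand '[0,0,0,0,0]' --xyz '[[0,0,-0.0018],[0,0,-0.0018],[0,0,-0.0018],[0,0,0],[0,0,0]]' --rot '[[-1,0,0],[-1,0,0],[-1,0,0],[0,0,0],[0,0,0]]'

```text
clock: 11.98
tool_pos: [552.3, -126.5, 56.4]
tool_rot: [1.142, 1.25, -1.142]
force: [1.7, -3.9, -0.4]
width: 0.1
```

```bash
python3 look.py 7 wrist
```

```text
11.975 [ 552.28887137 -126.50861465   56.41953513] 5.2115134627340085 [-0.06  0.52  0.22  2.01 -0.18  0.63  0.36] [ 1.7 -3.9 -0.4]
{'vfov': 65.70646984690485, 'cx': 326.9756973429835, 'cy': 238.45237460536873, 'rvec': array([-2.82142299, -0.12649612, -0.023527  ]), 'tvec': array([-539.20495346, -144.40897202,  134.59831561])}
```

View pics/wrist7.png

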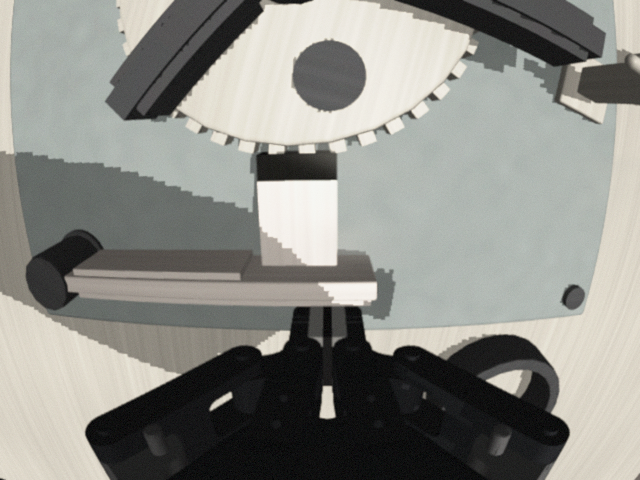

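Call:
play_rows --hand '[0,0,0]' --xyz '[[0,0,-0.001],[0,0,-0.001],[0,0,0]]' --rot '[[0,0,0],[0,0,0],[0,0,0]]'

```text
clock: 12.4
tool_pos: [552.3, -126.3, 56.5]
tool_rot: [1.142, 1.248, -1.143]
force: [4.5, -14.9, -2.4]
width: 0.1
```

Call:
play_rows --hand '[0,0,0]' --xyz '[[0,0,-0.001],[0,0,-0.001],[0,0,0]]' --rot '[[0,0,0],[0,0,0],[0,0,0]]'

```text
clock: 12.78
tool_pos: [552.2, -126.1, 56.6]
tool_rot: [1.142, 1.245, -1.145]
force: [6.2, -24.1, -6.6]
width: 0.3
```

Force climbs with no motion: it is against the hard stop. Back off and check.

Call:
play_rows --hand '[0,0,0,0,0,0,0,0,0,0,0]' --xyz '[[0,0,0.004],[0,0,0.012],[0,0,0.015],[-0.03,0,0.01],[-0.04,0,0.01],[-0.04,0,0.01],[-0.04,0,0.02],[-0.02,0,0.03],[0,0,0.03],[0,0,0],[0,0,0]]' --rot '[[0,0,0],[0,0,0],[0,0,0],[0,0,0],[0,0,0],[0,0,0],[0,0,0],[0,0,0],[0,0,0],[0,0,0],[0,0,0]]'

```text
clock: 14.15
tool_pos: [564.2, -262.6, 226.0]
tool_rot: [1.142, 1.252, -1.142]
force: [0.7, 0.9, 0.2]
width: 0.1
```

```bash
python3 look.py 8 wrist scene top
```

```text
14.15 [ 564.24534694 -262.59841045  225.97153166] 5.203763599480588 [ 0.1   0.38  0.3   1.77 -0.13  1.01  0.54] [0.7 0.9 0.2]
{'vfov': 65.70646984690485, 'cx': 326.9756973429835, 'cy': 238.45237460536873, 'rvec': array([-2.82237785, -0.12668417, -0.02191261]), 'tvec': array([-539.0672383 , -327.14869045,  253.9543173 ])}
```

View pics/wrist8.png

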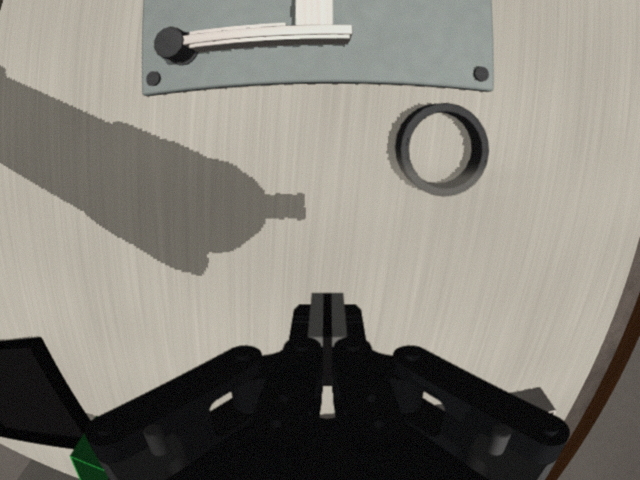

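View pics/scene8.png

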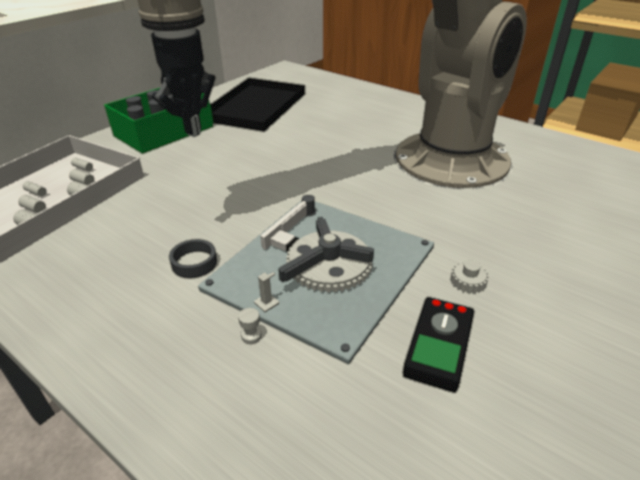

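View pics/top8.png

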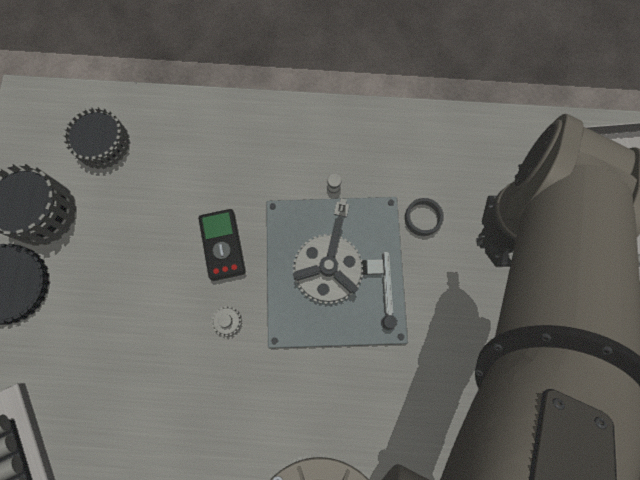

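```bash
python3 - <<'E'
from h import *
a=cv2.imread("pics/top8.png");c=cv2.resize(a[185:335,270:420],None,fx=4,fy=4,interpolation=cv2.INTER_CUBIC)
cv2.imwrite("pics/t8c.png",cv2.convertScaleAbs(c,alpha=1.4))
b=cv2.imread("pics/top0.png").astype(int);
for n,y,x in(("meter",200,190),("pin",300,205),("ring",190,400),("spool",168,322)):
    h=50 if n!="meter" else 90
    print(n,np.abs(a[y:y+h,x:x+h-5*(n=='spool')].astype(int)-b[y:y+h,x:x+h-5*(n=='spool')]).mean())
print(proj("top",[[636.4,-3,68],[528,15.5,72],[570,-106,49]]),)
E
```

```text
meter 9.26604938271605
pin 10.978
ring 9.286266666666666
spool 10.318814814814814
[[338.91937821 216.0721173 ]
 [327.50697477 264.6022448 ]
 [384.4930965  251.01877432]]
```

View pics/t8c.png

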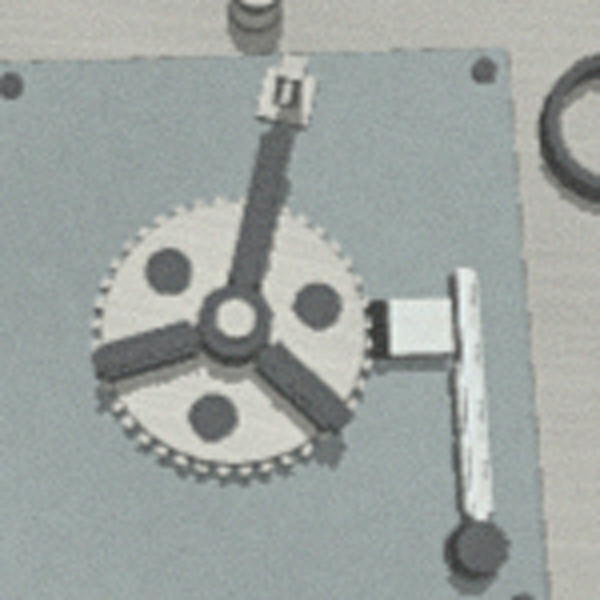

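```bash
python3 -c "
from bench import job_done;print(job_done())"
```

```text
the job is handed in; nothing more can be done
None
```

I pushed the long arm about 69° anticlockwise with the closed fingertips until it pointed at the index post. Then I pushed the lock lever in from its outer side until it met its hard stop, and backed the arm clear. The job was handed in at about 14 s; it reports no verdict.

- **Long arm:** in the last top view its tip shows within about 1 pixel (roughly 2 mm) of where I worked out the mark to be. In the wrist view before the lever push, the arm lined up with the post's pin. A scene-camera check at that stage put the tip about 2 pixels off, still inside the 9 mm limit.
- **Lock lever:** at the end of the push the force rose from about 4 N to 25 N with only about 0.4 mm of further movement. In the final pictures the pad touches the drum and the lever lies along the plate edge to within about 0.5°. Its free end reads about 1.7 pixels (under 3 mm) from my estimate, about the size of the calibration error.
- **Loose parts and meter:** they look unmoved by eye. I also tried a before/after pixel difference, but it showed nothing beyond an even, noise-like level, so it proves little either way.
- **Robot:** it stood well clear of everything at hand-in.

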